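# Open the board test jig and slide the board out

## Task

On the test jig, gently push the counterweighted hold-down arm up off the circuit board and past its balance point, so that it swings over and stays raised by itself with nothing touching it. Then push the board carriage sideways by its upright tab until it is fully out against the end stop, leaving the arm up. Only push, do not grip or shove hard, and leave the screwdriver, tape roll, jar and parts tray where they are.

Things in the scene. Friction and masses are not known exactly. Their poses are not given: they have to be found in the camera images.
- jig: Board test jig, fixed to the bench. x points from its front (robot side) to the pivot at its back, y left, z up; origin at bench level under the arm's centre line. Aluminium base plate 20 mm thick, x -105..115, y -85..165 mm. Dark end stop for the carriage at y 142..154 mm, up to z 42 mm. Carriage guides along y at x -92 and 22 mm, up to z 34 mm
- pivot (a point): The arm's hinge point, at (85, 0, 100) mm in the jig's frame; the hinge axis is level, along the jig's y. Two dark steel cheeks carry it, up to 120 mm above the bench, y +-38 mm, x 63..107 mm
- holdarm (a joint): Angle of the steel hold-down arm, rad: 0 = level, pointing to the jig's front (-x), foot on the board; grows as the free end rises; 1.75 = raised at its stop, leaning slightly back. Beam 22 mm wide, 14 thick. Released below about 0.65 rad it falls down, above 0.85 rad it falls on, damped, to the raised stop in about 1 to 3 s. 1 to 2 N at the bar lifts it. A counterweight drum stands above the pivot
- bar_mid (a point): Centre of the round steel cross bar at the arm's free end: 16 mm diameter, 100 mm long, parallel to the jig's y, 195 mm from the pivot, moving with the arm. With the arm down it is 5 mm in front of the base plate's front edge and 100 mm above the bench, with free space below and in front; push it up from below
- carriage (a joint): Travel of the carriage along the jig's +y, m: 0 = board under the arm's foot (starts at 0 to 0.02), 0.09 = fully out against the end stop. It stays where it is left; pushing it takes about 2 N. Black plate 100 x 100 x 10 mm, top 30 mm above the bench, with the green circuit board screwed on
- tab_face (a point): Point on the outer (jig -y) face of the carriage's upright black push tab, 56 mm above the bench; moves with the carriage. The tab stands on the carriage's -y edge, 70 mm wide (jig x), 10 mm thick, top 72 mm above the bench. The base plate (top at 20 mm) reaches 25 mm or more to the -y side of this face; the space there is free. Push the tab to +y
- screwdriver: Bystander: loose screwdriver lying on the bench, about 200 mm long along its x axis, 26 mm thick, origin on the bench under its middle. To be left alone
- tape_roll: Bystander: loose roll of tape lying flat, 90 mm diameter, 22 mm high, origin at the centre of its underside. To be left alone
- flux_jar: Bystander: loose closed jar, 48 mm diameter, 60 mm high, origin at the centre of its underside. To be left alone
- parts_tray: Bystander: loose open tray 90 x 70 x 28 mm, origin at the centre of its underside. To be left alone

How it is judged:
On the way, in this order (a step that is already met when the one before it is completed fails the run):
1. the hold-down arm stays raised (over 1.6 rad) with the robot not touching the jig (value of joint holdarm above 1.6 rad and contact force between each of the arm, the fingers and jig below 0.3 N), for 0.2 s.
2. the carriage is out against its end stop (beyond 84 of 90 mm) (value of joint carriage above 0.084 m), for 0.1 s.
At the end, for the whole second after the job is handed in: The hold-down arm rests raised at its stop (over 1.6 rad of 1.75), the carriage is still and out at the end stop (over 84 of 90 mm), and the four bystanders lie within 30 mm of where they were (value of joint holdarm above 1.6 rad and value of joint carriage above 0.084 m and velocity of joint carriage between -0.01 and 0.01 m/s and distance of each of screwdriver, tape_roll, flux_jar, parts_tray from where it was at the start of the episode below 0.03 m); the robot touches nothing.
It fails at once if the carriage is pushed along (beyond 35 mm) while the arm is still down on the board (value of joint carriage above 0.035 m and value of joint holdarm below 0.7 rad).
It fails at once if the jig is gripped or shoved hard (over 60 N) (contact force between any of the fingers, the arm and jig above 60 N).
It fails at once if a bystander is shoved, lifted or carried (30 mm) (distance of any of screwdriver, tape_roll, flux_jar, parts_tray from where it was at the start of the episode above 0.03 m).
It also fails if it takes over 58 s, if anything falls off the work surface, if the arm or the gripper's body presses on something with over 40 N, if the wrist force passes 120 N, or if a joint passes its speed limit or range.

## Robot

A 6-joint arm with a two-finger parallel gripper is mounted at the origin on the work surface. World frame = base frame: x ahead of the robot, y to its left, z up, the work surface at z = 0. Lengths are in m, angles in rad, forces in N, time in s.
With the tool pointing down it reaches from about 0.325 to 0.775 m from the base axis. Payload 5.5 kg.
Tool frame: the origin (TCP) lies midway between the tips of the shut fingers; the grasp point (between the pads) lies 19 mm behind it; z points along the fingers, y is the direction in which the jaws open and shut (so a half turn about z gives the same grasp; the last joint's range is limited). The gripper opens to 88 mm and grips with 3 to 60 N. Pads are 20 mm wide; open, the fingers measure 115 mm over their backs; the gripper's body (75 mm by 178 mm) begins 61 mm behind the grasp point.
Start: joints at [-1.386, 0.091, 1.231, -0, 1.82, -0.057], TCP at [0.144, -0.583, 0.223] pointing down, gripper open.
Joint ranges: [-2.87, 2.87], [-0.86, 2.18], [0.17, 2.46], [-1.51, 4.65], [0.06, 2.69], [-2.65, 2.65]. Speed limits (rad/s): [2.57, 2.57, 3.01, 3.14, 3.14, 3.14].

## Interface

Orientations are given as a rotation vector (axis times angle).
In Python, from workcell import r, eyes gives the robot as it stands.
- The arm moves only by the tool arm_command, never from a script. Its arguments are lists of equal length, an entry for each row: "offset": the shift along the tool's x, y, z in m, a list of three; "turn": the turn, a rotation vector about the tool's x, y, z in rad, a list of three; "jaw": the closure, from 0 (fully open) to 1 (shut). A call has 1 to 10 rows; each row is the pose to reach, as a shift and turn from the pose commanded when the call began, along the tool's axes at that moment; what a row does not reach only later rows make up. A row lasts 1/8 s, in which the tool goes at most 62.5 mm and 10.7 degrees, less where a joint would pass 70% of its speed; a pose out of reach is approached as far as the arm can. A call with a gripper value outside its range is refused whole. The fingers move at their own pace and stop on an object; "newtons" is the grip in N (left out, the last holds). Time passes only in rows, so rows that repeat a pose let the fingers close. It gives the time, the measured TCP pose, the force and the opening at its end, in the units of the state.
- r.sense(): the state, without advancing time (a new reading comes with each control period).
- eyes.grab_frame(name): name is "side" or "top"; returns a dict with "image" (420x560x3 uint8, blue, green, red), "K" (3x3 intrinsics, pixels), "view" (4x4, takes a point from world to camera coordinates). Camera axes: x right, y up, looking along -z (the intrinsics and any distortion apply to the point x, -y, -z); pixel columns grow to the right and rows downward; lengths in m; the calibration is good to about 2 mm. A picture is of the moment at which its call begins. There is no depth.
- r.job_done(): hands the job in, once; it reports no verdict.
The state is a dict: "t": time; "qpos": joint angles; "qvel": joint speeds; "joint_efforts": joint torques, N m; "ee_pos": TCP position; "orientation": TCP orientation; "force": force on the tool from outside, world axes, zero at the start; "torque": the same for the moment, N m; "gripper_width": finger opening in m.
Only numpy, scipy, OpenCV 4.12 (cv2) and the standard library are available. Lean on these libraries where they do the work, as an engineer would, in place of code of your own. Each camera call takes 0.05 s, during which the arm holds its last target.

## Working session

There is one attempt and no reset: what is moved stays moved. The work goes in short steps, Python scripts to look and compute and a tool call to move; the robot and the scene stay as the last step left them, time stands still between calls to the robot, and variables do not carry over. Pictures are saved under pics/ and viewed, and the job is handed in when it is done.

Besides the shell and the picture viewer there is one more tool, called after "Request:" in YAML: its name, and indented under it one key for each argument. arm_command: Moves the arm, as the interface text tells. Its arguments: {"type":"object","properties":{"offset":{"type":"array","items":{"type":"array","items":{"type":"number"}}},"turn":{"type":"array","items":{"type":"array","items":{"type":"number"}}},"jaw":{"type":"array","items":{"type":"number"}},"newtons":{"type":"number"}},"required":["offset","turn","jaw"]}

```bash
mkdir -p pics; ls
python3 - <<'E'
from workcell import r, eyes
import cv2, numpy as np
print(r.sense())
for n in("side","top"):
    f=eyes.grab_frame(n); cv2.imwrite(f"pics/{n}0.png",f["image"]); print(n,f["K"].tolist(),np.round(f["view"],4).tolist(),[k for k in f])
E
```

```text
pics
{'t': 0.0, 'qpos': array([-1.38568607e+00,  9.18084994e-02,  1.23181130e+00,  1.95662836e-05,
        1.81977539e+00, -5.67278709e-02]), 'qvel': array([-1.54337198e-03, -3.83861689e-07,  1.48370077e-03, -5.15527083e-04,
        4.17427803e-04,  4.23414840e-04]), 'joint_efforts': array([-6.61591585e-04, -4.46448362e+01, -4.06452549e+01,  6.97042840e-02,
        2.91938998e-02, -1.49533794e-04]), 'ee_pos': array([ 0.14363109, -0.58227554,  0.22157913]), 'orientation': array([-3.11686554e+00, -3.78743751e-01,  1.51807598e-04]), 'force': array([-0.39697995,  0.28041059,  0.29163795]), 'torque': array([-0.02841717, -0.00971057, -0.01162578]), 'gripper_width': 0.08766294055083217}
side [[432.4108402416421, 0.0, 284.2202714842972], [0.0, 432.4108402416421, 207.27625817349985], [0.0, 0.0, 1.0]] [[-0.8171, -0.5765, -0.0001, 0.5187], [0.4141, -0.587, 0.6957, -0.3055], [-0.4012, 0.5684, 0.7183, -0.7452], [0.0, 0.0, 0.0, 1.0]] ['image', 'K', 'view']
top [[471.1179692159035, 0.0, 271.9371233353409], [0.0, 471.1179692159035, 204.35673912195193], [0.0, 0.0, 1.0]] [[-0.008, -0.9999, -0.0075, 0.0151], [0.9948, -0.0087, 0.1015, -0.6078], [-0.1016, -0.0067, 0.9948, -1.0475], [0.0, 0.0, 0.0, 1.0]] ['image', 'K', 'view']
```

View pics/side0.png

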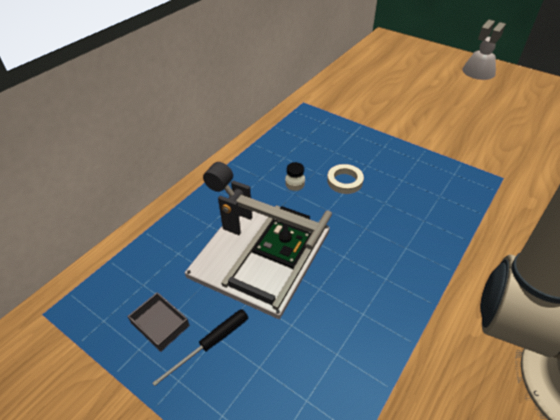

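View pics/top0.png

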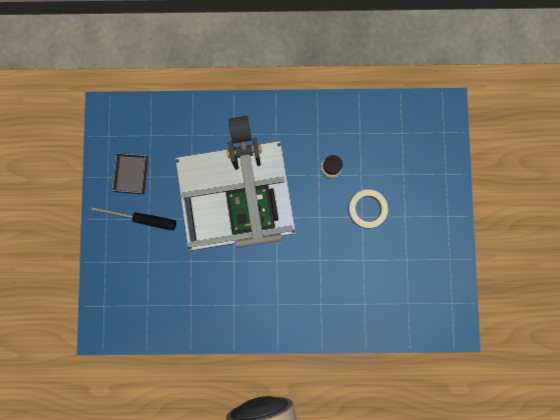

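```bash
cat > h.py <<'E'
import numpy as np,cv2
from workcell import r,eyes
def grab(n,save=None):
    f=eyes.grab_frame(n)
    if save: cv2.imwrite(f"pics/{save}.png",f["image"])
    return f
def ray(f,u,v):
    K,V=f["K"],f["view"]
    d=np.array([(u-K[0,2])/K[0,0],-(v-K[1,2])/K[1,1],-1.0])
    R=V[:3,:3];return -R.T@V[:3,3],R.T@d
def onz(f,u,v,z):
    c,d=ray(f,u,v);return c+d*(z-c[2])/d[2]
def proj(f,p):
    q=f["view"][:3,:3]@np.asarray(p)+f["view"][:3,3];q=f["K"]@np.array([q[0],-q[1],-q[2]]);return q[:2]/q[2]
def two(f,a,g,b):
    c1,d1=ray(f,*a);c2,d2=ray(g,*b)
    s=np.linalg.lstsq(np.c_[d1,-d2],c2-c1,rcond=None)[0]
    p,q=c1+s[0]*d1,c2+s[1]*d2;return (p+q)/2,np.linalg.norm(p-q)
E
python3 - <<'E'
from h import *
t=grab("top");s=grab("side")
cv2.imwrite("pics/tz.png",cv2.resize(t["image"][100:260,165:305],None,fx=4,fy=4,interpolation=cv2.INTER_CUBIC)[:600])
cv2.imwrite("pics/sz.png",cv2.resize(s["image"][155:320,180:345],None,fx=3.6,fy=3.6,interpolation=cv2.INTER_CUBIC))
E
```

```text
(no output)
```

View pics/tz.png

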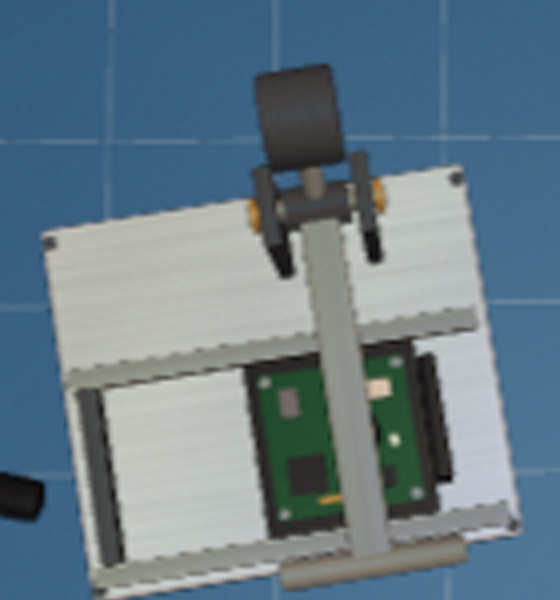

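View pics/sz.png

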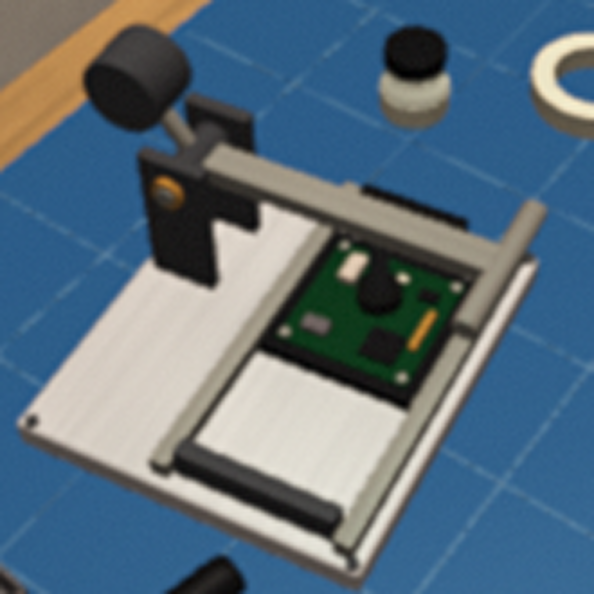

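Run:
```python
from h import *
t=grab("top");s=grab("side")
T=lambda x,y:(165+x/4-.4,100+y/4-.4)
S=lambda x,y:(180+x/3.6-.35,155+y/3.6-.35)
c=[onz(t,*T(*p),.02) for p in [(44,236),(463,167),(521,532),(98,598)]]
print(np.round(c,4))
# jig corners: (115,165),(115,-85),(-105,-85),(-105,165)
J=np.array([(115,165),(115,-85),(-105,-85),(-105,165)])/1000
W=np.array(c)[:,:2]
a=J-J.mean(0);b=W-W.mean(0)
yaw=np.arctan2((a[:,0]*b[:,1]-a[:,1]*b[:,0]).sum(),(a*b).sum())
R=np.array([[np.cos(yaw),-np.sin(yaw)],[np.sin(yaw),np.cos(yaw)]])
o=W.mean(0)-R@J.mean(0)
print("yaw",yaw,"o",o,"res",np.round((J@R.T+o-W)*1000,1).tolist())
inv=lambda p:np.r_[R.T@(p[:2]-o),p[2]]
for nm,a,b in [("barL",(283,577),(466,322)),("barR",(467,550),(538,207))]:
    p,e=two(t,T(*a),s,S(*b));print(nm,p,e,inv(p)*1000)
# side base corners: (115,165)->(20,430) , (-105,165)->(357,580), 
for p in [(20,432),(360,577),(538,265)]: print(inv(onz(s,*S(*p),.02))*1000)
# tab outer top edge (top view) z=.072
for p in [(438,352),(453,480)]: q=onz(t,*T(*p),.072);print("tab",q,inv(q)*1000)
for p in [(362,186),(467,218)]: q=onz(s,*S(*p),.072);print("tab side",inv(q)*1000)
for p in [(247,368),(270,538)]: q=onz(t,*T(*p),.030);print("carr +y edge",inv(q)*1000)
print(inv(np.array([.144,-.583,.2])))
```

```text
[[ 0.7186  0.2346  0.02  ]
 [ 0.7573 -0.0108  0.02  ]
 [ 0.5434 -0.0421  0.02  ]
 [ 0.5076  0.2009  0.02  ]]
yaw 0.1515240985572875 o [0.63281599 0.05533352] res [[3.0, 1.2], [2.0, -0.5], [-1.5, -2.5], [-3.5, 1.7]]
barL [0.51622203 0.08712931 0.10429727] 0.0020098763496149527 [-110.45863393   49.03074672  104.29727294]
barR [ 0.5299006  -0.01029593  0.1007976 ] 0.0017495428579209838 [-111.64263173  -49.34291656  100.79760338]
[106.58526841 170.10670294  20.        ]
[-107.19121137  166.2437478    20.        ]
[-107.60942929  -77.14541117   20.        ]
tab [0.64091488 0.00463759 0.072     ] [  0.35380466 -51.3375514   72.        ]
tab [ 0.57000763 -0.0029936   0.072     ] [-70.89288914 -48.1782149   72.        ]
tab side [ -1.8954221  -44.44544144  72.        ]
tab side [-69.69241235 -48.64052283  72.        ]
carr +y edge [14.48835272 57.71646988 30.        ]
carr +y edge [-84.10957099  59.32660996  30.        ]
[-0.57956843 -0.5572353   0.2       ]
```

```bash
cat >> h.py <<'E'
from scipy.spatial.transform import Rotation as Ro
YAW=.147;O=np.array([.6325,.0553])
Rj=Ro.from_euler('z',YAW)
def jw(p): return Rj.apply(np.array(p)/1000)+np.r_[O,0]
def rot(tilt): # tool x fwd, y = -jig y, z down; tilt fwd (deg)
    return Rj*Ro.from_euler('x',np.pi)*Ro.from_euler('y',tilt,degrees=True)
def delta(p,R,base=None):
    s=r.sense();
    P,B=(s["ee_pos"],Ro.from_rotvec(s["orientation"])) if base is None else base
    return np.round(B.inv().apply(p-P),4).tolist(),np.round((B.inv()*R).as_rotvec(),3).tolist()
E
python3 - <<'E'
from h import *
print(delta(np.array([.36,-.38,.25]),rot(0)))
p=jw([-220,-25,110]);print(p,delta(p,rot(45)))
E
```

```text
([0.2585, -0.1448, -0.0277], [-0.001, 0.0, 0.095])
[ 0.41853449 -0.00165403  0.11      ] ([0.406, -0.498, 0.1126], [-0.038, 0.785, 0.09])
```

Request:
arm_command:
  offset:
    - [0.05,-0.03,-0.01]
    - [0.1,-0.06,-0.02]
    - [0.15,-0.09,-0.03]
    - [0.2,-0.12,-0.03]
    - [0.26,-0.145,-0.03]
    - [0.28,-0.2,-0.02]
    - [0.3,-0.255,0]
    - [0.32,-0.31,0]
    - [0.33,-0.365,0.02]
    - [0.33,-0.365,0.02]
  turn:
    - [0,0,0]
    - [0,0,0]
    - [0,0,0]
    - [0,0,0]
    - [0,0,0.095]
    - [0,0,0.095]
    - [0,0,0.095]
    - [0,0,0.095]
    - [0,0,0.095]
    - [0,0,0.095]
  jaw: [1,1,1,1,1,1,1,1,1,1]
  newtons: 10

```text
t: 1.55
ee_pos: [0.3761, -0.1461, 0.2013]
orientation: [-3.131, -0.239, 0.002]
force: [0.0, -0.2, 0.1]
gripper_width: 0.0001
```

Run:
```python
from h import *
s=r.sense();print(s["t"],s["qpos"],s["ee_pos"],s["gripper_width"],s["force"])
for q in ([-230,-25,190],[-230,-25,90],[-109,-25,66]): print(delta(jw(q),rot(45)))
```

```text
1.55 [-4.55427905e-01 -4.47600568e-01  1.74483936e+00  6.21975010e-04
  1.84601073e+00  9.63425641e-01] [ 0.3761345  -0.14612666  0.20133764] 0.0001449757259662412 [ 0.03297458 -0.1619165   0.09924366]
([0.0538, -0.1364, 0.0115], [-0.003, 0.786, 0.004])
([0.0539, -0.1363, 0.1115], [-0.003, 0.786, 0.004])
([0.1749, -0.1356, 0.1354], [-0.003, 0.786, 0.004])
```

Request:
arm_command:
  offset:
    - [0.03,-0.04,0]
    - [0.06,-0.08,0]
    - [0.09,-0.12,0]
    - [0.115,-0.136,0.02]
    - [0.115,-0.136,0.05]
    - [0.115,-0.136,0.08]
    - [0.115,-0.136,0.08]
    - [0.115,-0.136,0.08]
  turn:
    - [0,0.15,0]
    - [0,0.3,0]
    - [0,0.45,0]
    - [0,0.6,0]
    - [0,0.785,0]
    - [0,0.785,0]
    - [0,0.785,0]
    - [0,0.785,0]
  jaw: [1,1,1,1,1,1,1,1]

```text
t: 2.55
ee_pos: [0.5202, -0.0063, 0.1227]
orientation: [-2.851, -0.218, -1.134]
force: [0.1, -0.6, 1.0]
gripper_width: 0.0003
```

Run:
```python
from h import *
s=r.sense();print(s["t"],s["qpos"],s["ee_pos"],s["force"])
for q in ([-165,-25,60],[-125,-25,60],[-109,-25,66]): print(delta(jw(q),rot(45)))
grab("side","s1")
```

```text
2.55 [-0.27873147 -0.85546749  2.29865866  0.35335231  1.02034421  1.06030527] [ 0.52015401 -0.00632535  0.12271656] [ 0.05325603 -0.57988659  0.95267263]
([-0.0757, -0.0194, 0.015], [-0.012, 0.028, 0.0])
([-0.0466, -0.019, 0.0425], [-0.012, 0.028, 0.0])
([-0.0308, -0.0189, 0.0491], [-0.012, 0.028, 0.0])
```

View pics/s1.png

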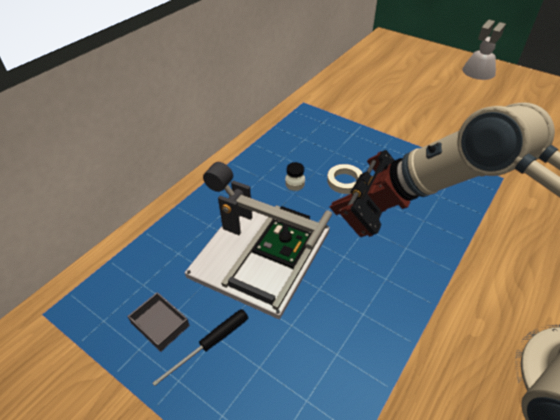

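```bash
cat >> h.py <<'E'
A_,B_,L_,H_=.367,.584,.35,.065
from scipy.optimize import least_squares
QLO=np.array([-2.87,-.86,.17,-1.51,.06,-2.65]);QHI=np.array([2.87,2.18,2.46,4.65,2.69,2.65])
PR=np.array([A_,B_,L_,H_])
def fk(q,c=0,s4=1,s6=1,pr=None):
    a,b,l,h=PR if pr is None else pr
    R1=Ro.from_euler('z',q[0])
    w=R1.apply([a*np.sin(q[1])+b*np.sin(q[1]+q[2]),0,h+a*np.cos(q[1])+b*np.cos(q[1]+q[2])])
    R=R1*Ro.from_euler('y',q[1]+q[2])*Ro.from_euler('z',s4*q[3])*Ro.from_euler('y',q[4])*Ro.from_euler('z',s6*q[5]+c)
    return w+R.apply([0,0,l]),R
def ik(p,R,q0):
    def f(q):
        P,RR=fk(q,*CC); return np.r_[(P-p)*10,(RR.inv()*R).as_rotvec()]
    s=least_squares(f,np.clip(q0,QLO+.01,QHI-.01),bounds=(QLO,QHI));return s.x,np.abs(s.fun).max()
CC=(np.pi,1,1)
E
python3 - <<'E'
from h import *
Q=[([-1.38568607,.0918085,1.2318113,0,1.81977539,-.0567278],[.14363,-.58228,.22158],[-3.11686554e+00,-3.78743751e-01,1.518e-04])]
s=r.sense();Q.append((s["qpos"],s["ee_pos"],s["orientation"]))
Q.append(([-.455428,-.4476,1.744839,.000622,1.84601,.963426],[.3761345,-.14612666,.20133764],[-3.131,-.239,.002]))
for s4 in(1,-1):
  for s6 in (1,-1):
    for c in (0,np.pi):
      print(s4,s6,c,[np.round((np.linalg.norm((fk(q,c,s4,s6)[1].inv()*Ro.from_rotvec(o)).as_rotvec()),).__float__() if 0 else np.linalg.norm((fk(q,c,s4,s6)[1].inv()*Ro.from_rotvec(o)).as_rotvec()),3) for q,p,o in Q],[np.round((fk(q,c,s4,s6)[0]-p)*1000,0).tolist() for q,p,o in Q])
E
```

```text
1 1 0 [np.float64(1.571), np.float64(1.571), np.float64(1.571)] [[-33.0, -7.0, 2.0], [8.0, -37.0, 3.0], [-14.0, -31.0, 2.0]]
1 1 3.141592653589793 [np.float64(1.571), np.float64(1.571), np.float64(1.571)] [[-33.0, -7.0, 2.0], [8.0, -37.0, 3.0], [-14.0, -31.0, 2.0]]
1 -1 0 [np.float64(1.457), np.float64(2.592), np.float64(2.786)] [[-33.0, -7.0, 2.0], [8.0, -37.0, 3.0], [-14.0, -31.0, 2.0]]
1 -1 3.141592653589793 [np.float64(1.684), np.float64(0.55), np.float64(0.356)] [[-33.0, -7.0, 2.0], [8.0, -37.0, 3.0], [-14.0, -31.0, 2.0]]
-1 1 0 [np.float64(1.571), np.float64(2.012), np.float64(1.57)] [[-33.0, -7.0, 2.0], [-49.0, -236.0, 3.0], [-14.0, -31.0, 2.0]]
-1 1 3.141592653589793 [np.float64(1.571), np.float64(1.315), np.float64(1.571)] [[-33.0, -7.0, 2.0], [-49.0, -236.0, 3.0], [-14.0, -31.0, 2.0]]
-1 -1 0 [np.float64(1.457), np.float64(2.255), np.float64(2.786)] [[-33.0, -7.0, 2.0], [-49.0, -236.0, 3.0], [-14.0, -31.0, 2.0]]
-1 -1 3.141592653589793 [np.float64(1.684), np.float64(1.095), np.float64(0.355)] [[-33.0, -7.0, 2.0], [-49.0, -236.0, 3.0], [-14.0, -31.0, 2.0]]
```

```bash
cat >> h.py <<'E'
def fk(q,c=np.pi/2,pr=None):
    a,b,l,h,d,e=PR if pr is None else pr
    R1=Ro.from_euler('z',q[0])
    w=R1.apply([e+a*np.sin(q[1])+b*np.sin(q[1]+q[2]),d,h+a*np.cos(q[1])+b*np.cos(q[1]+q[2])])
    R=R1*Ro.from_euler('y',q[1]+q[2])*Ro.from_euler('z',q[3])*Ro.from_euler('y',q[4])*Ro.from_euler('z',q[5]+c)
    return w+R.apply([0,0,l]),R
QS=[([-1.38568607,.0918085,1.2318113,0,1.81977539,-.0567278],[.14363,-.58228,.22158],[-3.11686554e+00,-3.78743751e-01,1.518e-04]),
([-0.27873147,-0.85546749,2.29865866,0.35335231,1.02034421,1.06030527],[ 0.52015401,-0.00632535,0.12271656],[-2.851,-.218,-1.134]),
([-.455428,-.4476,1.744839,.000622,1.84601,.963426],[.3761345,-.14612666,.20133764],[-3.131,-.239,.002])]
PR=least_squares(lambda x:np.r_[np.concatenate([(fk(q,pr=x)[0]-p)*1000 for q,p,o in QS]),x[5]*10],[.367,.584,.35,.065,.034,0]).x
C2=[np.pi/2 if np.linalg.norm((fk(QS[0][0],k*np.pi/2)[1].inv()*Ro.from_rotvec(QS[0][2])).as_rotvec())<.1 else 0 for k in(1,)][0] or -np.pi/2
CC=(C2,)
E
python3 - <<'E'
from h import *
print(PR,C2)
for q,p,o in QS: print(np.round((fk(q,*CC)[0]-p)*1000,1),np.linalg.norm((fk(q,*CC)[1].inv()*Ro.from_rotvec(o)).as_rotvec()))
q0=r.sense()["qpos"]
for psi in (0,15,30,45,60):
  for th in (30,40,45,50,60):
    R=Ro.from_euler('z',psi,degrees=True)*rot(th)
    n=R.apply([1,0,0]);z=R.apply([0,0,1])
    bar=jw([-110,-25,100]);tip=bar-.018*n+.02*z
    best=min((ik(tip,R,q0+d) for d in ([0]*6,[0,.3,-.3,.5,.3,0],[0,.3,-.3,1,.3,-1])),key=lambda t:t[1])
    bar2=jw([85-195*np.cos(1.),-25,100+195*np.sin(1.)]);b2=ik(bar2-.018*n+.02*z,R,best[0])
    print(psi,th,np.round(best[0],2),round(best[1],3),np.round(b2[0],2),round(b2[1],3))
E
```

```text
[0.37376601 0.54080133 0.3341144  0.05169985 0.03550185 0.04155006] 1.5707963267948966
[ 1.6 -0.5  0.5] 1.9589016822511857e-05
[ 0.5 -3.2  0.2] 0.00044869853396626344
[-1.3  2.3 -0.7] 0.00032639246324286643
0 30 [-0.13 -0.65  2.2   0.15  1.1   1.26] 0.0 [-0.07 -0.34  1.68  0.11  1.29  1.35] 0.0
0 40 [-0.17 -0.81  2.34  0.25  0.95  1.18] 0.0 [-0.1  -0.47  1.84  0.18  1.1   1.3 ] 0.0
0 45 [-0.19 -0.86  2.4   0.31  0.89  1.13] 0.018 [-0.11 -0.54  1.92  0.22  1.    1.27] 0.0
0 50 [-0.22 -0.86  2.41  0.38  0.87  1.06] 0.076 [-0.12 -0.6   2.    0.26  0.9   1.23] 0.0
0 60 [-0.33 -0.86  2.46  0.65  0.87  0.77] 0.154 [-0.15 -0.7   2.15  0.39  0.71  1.12] 0.0
15 30 [-0.24 -0.6   2.17  0.34  1.17  0.85] 0.0 [-0.17 -0.3   1.65  0.28  1.35  1.  ] 0.0
15 40 [-0.32 -0.72  2.3   0.51  1.07  0.71] 0.0 [-0.22 -0.42  1.8   0.42  1.19  0.9 ] 0.0
15 45 [-0.36 -0.78  2.37  0.61  1.02  0.62] 0.0 [-0.25 -0.47  1.88  0.5   1.12  0.84] 0.0
15 50 [-0.4  -0.83  2.43  0.72  0.99  0.53] 0.0 [-0.28 -0.52  1.95  0.59  1.05  0.76] 0.0
15 60 [-0.47 -0.81  2.46  0.9   1.02  0.35] 0.082 [-0.33 -0.61  2.09  0.81  0.93  
[... 659 characters left out ...]
 2.15  0.8   1.37 -0.02] 0.0 [-0.4  -0.21  1.68  0.76  1.48  0.25] 0.0
45 50 [-0.55 -0.42  2.19  0.89  1.38 -0.09] 0.0 [-0.43 -0.23  1.73  0.85  1.46  0.19] 0.0
45 60 [-0.62 -0.39  2.26  1.07  1.41 -0.24] 0.0 [-0.49 -0.25  1.84  1.04  1.43  0.06] 0.0
60 30 [-0.38 -0.26  1.92  0.53  1.49 -0.05] 0.0 [-0.3  -0.01  1.4   0.53  1.7   0.16] 0.0
60 40 [-0.47 -0.25  1.98  0.7   1.51 -0.17] 0.0 [-0.37 -0.04  1.49  0.7   1.67  0.08] 0.0
60 45 [-0.51 -0.24  2.    0.78  1.52 -0.23] 0.0 [-0.41 -0.05  1.53  0.79  1.66  0.04] 0.0
60 50 [-0.54 -0.22  2.03  0.86  1.54 -0.29] 0.0 [-0.44 -0.05  1.57  0.87  1.65 -0.  ] 0.0
60 60 [-0.6  -0.17  2.08  1.01  1.59 -0.4 ] 0.0 [-0.49 -0.05  1.66  1.04  1.65 -0.09] 0.0
```

```bash
cat >> h.py <<'E'
RP=Ro.from_euler('z',45,degrees=True)*rot(50)
NP=RP.apply([1,0,0]);ZP=RP.apply([0,0,1])
def tip(phi,gap=0,ext=.02,y=-28): return jw([85-195*np.cos(phi),y,100+195*np.sin(phi)])-(.018+gap)*NP+ext*ZP
E
python3 - <<'E'
from h import *
q0=r.sense()["qpos"]
print(NP,ZP,tip(0))
for nm,p in [("A",jw([-235,-80,190])),("pre",tip(0,.02,-.07)),("under",tip(0,.02,.02))]:
    print(nm,p,delta(p,RP),[np.round(x,2) for x in ik(p,RP,[-.5,-.4,2.1,.9,1.4,-.1])])
E
```

```text
[0.38304347 0.51619145 0.76604444] [ 0.45649343  0.61517301 -0.64278761] [0.53002263 0.01450217 0.07335545]
A [ 0.41175218 -0.05825792  0.19      ] ([-0.0378, 0.034, -0.1279], [0.56, 0.105, -0.538]) [array([-0.89, -0.6 ,  2.09,  0.87,  1.82, -0.1 ]), np.float64(0.0)]
pre [ 0.48127736 -0.05118723  0.11588544] ([-0.0381, 0.0384, -0.0261], [0.56, 0.105, -0.538]) [array([-0.75, -0.45,  2.13,  0.87,  1.59, -0.15]), np.float64(0.0)]
under [0.52236177 0.00417834 0.05803456] ([-0.0424, -0.0094, 0.05], [0.56, 0.105, -0.538]) [array([-0.58, -0.41,  2.21,  0.89,  1.38, -0.14]), np.float64(0.0)]
```

Request:
arm_command:
  offset:
    - [-0.01,0,-0.04]
    - [-0.02,0.01,-0.08]
    - [-0.03,0.03,-0.12]
    - [-0.038,0.034,-0.128]
    - [-0.038,0.034,-0.128]
    - [-0.038,0.034,-0.128]
    - [-0.038,0.034,-0.128]
    - [-0.038,0.034,-0.128]
  turn:
    - [0,0,0]
    - [0.11,0.02,-0.11]
    - [0.22,0.04,-0.22]
    - [0.34,0.06,-0.33]
    - [0.45,0.08,-0.43]
    - [0.56,0.105,-0.538]
    - [0.56,0.105,-0.538]
    - [0.56,0.105,-0.538]
  jaw: [1,1,1,1,1,1,1,1]

```text
t: 3.6
ee_pos: [0.4111, -0.0579, 0.1878]
orientation: [-2.278, -1.143, -1.057]
force: [0.8, -0.5, 0.1]
gripper_width: 0.0005
```

Run:
```python
from h import *
s=r.sense();print(s["t"],s["qpos"],s["ee_pos"],s["force"])
for g,e in ((.02,-.07),(.02,.02)): print(delta(tip(0,g,e),RP))
grab("side","s2")
```

```text
3.6 [-0.91575738 -0.54662372  2.05593966  0.86150777  1.82276827 -0.13118381] [ 0.41106652 -0.05788909  0.18782853] [ 0.77551194 -0.54882682  0.0868685 ]
([-0.0244, 0.0525, 0.0824], [-0.001, 0.003, -0.003])
([-0.0242, 0.0526, 0.1724], [-0.001, 0.003, -0.003])
```

View pics/s2.png

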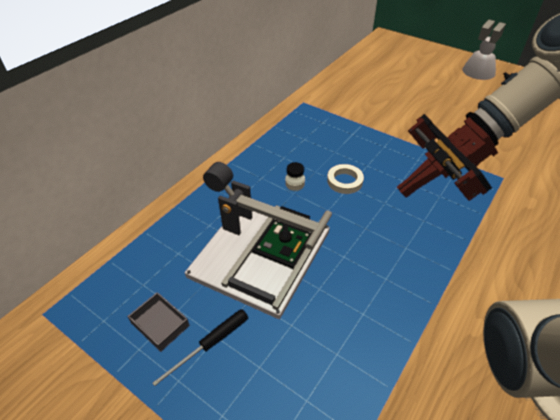

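Request:
arm_command:
  offset:
    - [-0.012,0.026,0.04]
    - [-0.024,0.0525,0.08]
    - [-0.024,0.0525,0.08]
    - [-0.024,0.0525,0.1]
    - [-0.024,0.0525,0.12]
    - [-0.024,0.0525,0.14]
    - [-0.024,0.0525,0.16]
    - [-0.024,0.0525,0.172]
    - [-0.024,0.0525,0.172]
  turn:
    - [0,0,0]
    - [0,0,0]
    - [0,0,0]
    - [0,0,0]
    - [0,0,0]
    - [0,0,0]
    - [0,0,0]
    - [0,0,0]
    - [0,0,0]
  jaw: [1,1,1,1,1,1,1,1,1]

```text
t: 4.78
ee_pos: [0.5216, 0.005, 0.0583]
orientation: [-2.275, -1.145, -1.057]
force: [0.5, -0.1, 0.2]
gripper_width: 0.0008
```

Run:
```python
from h import *
s=r.sense();print(s["t"],s["qpos"],s["ee_pos"],s["force"])
for ph in (0,.15,.3,.45,.6,.75,.9,1.05): print(ph,delta(tip(ph),RP)[0], np.round(ik(tip(ph),RP,s["qpos"])[0],2))
f=grab("side");cv2.imwrite("pics/s3.png",cv2.resize(f["image"][130:300,230:450],None,fx=3.4,fy=3.4,interpolation=cv2.INTER_CUBIC))
```

```text
4.775 [-0.60602081 -0.26732974  2.09061496  0.89132515  1.38764212 -0.17346348] [0.52158288 0.00500874 0.05831519] [ 0.49478411 -0.13060999  0.17252968]
0 [0.0197, 0.0011, -0.0] [-0.55 -0.41  2.18  0.89  1.38 -0.1 ]
0.15 [0.043, 0.0026, -0.0176] [-0.55 -0.42  2.13  0.88  1.41 -0.05]
0.3 [0.0677, 0.0071, -0.0324] [-0.54 -0.42  2.08  0.88  1.44 -0.  ]
0.45 [0.0934, 0.0146, -0.0441] [-0.52 -0.4   2.01  0.87  1.46  0.04]
0.6 [0.1194, 0.0249, -0.0525] [-0.5  -0.36  1.94  0.87  1.46  0.08]
0.75 [0.1452, 0.0378, -0.0574] [-0.48 -0.32  1.86  0.86  1.47  0.12]
0.9 [0.1702, 0.0529, -0.0586] [-0.45 -0.26  1.78  0.86  1.46  0.16]
1.05 [0.1938, 0.07, -0.0561] [-0.43 -0.2   1.7   0.85  1.46  0.19]
```

View pics/s3.png

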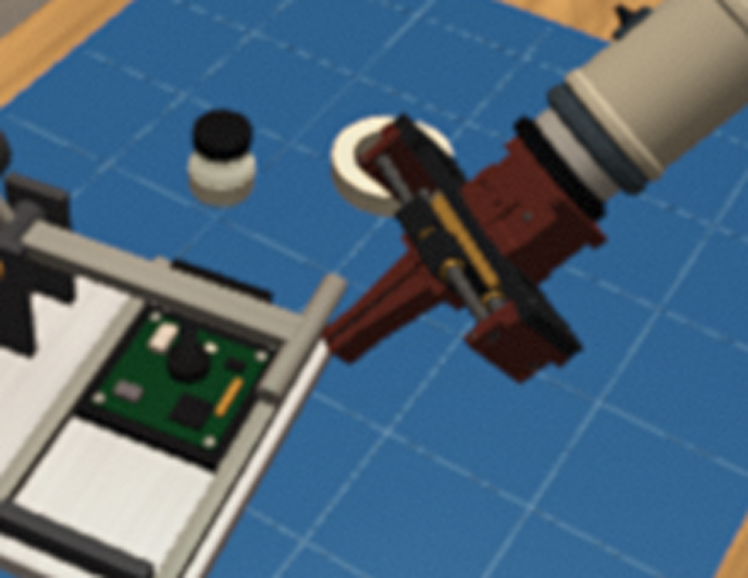

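Request:
arm_command:
  offset:
    - [0,0,0.012]
    - [0.01,0,0.012]
    - [0.02,0.001,0.012]
    - [0.028,0.001,0.008]
    - [0.036,0.002,0.002]
    - [0.043,0.003,-0.004]
    - [0.043,0.003,-0.004]
  turn:
    - [0,0,0]
    - [0,0,0]
    - [0,0,0]
    - [0,0,0]
    - [0,0,0]
    - [0,0,0]
    - [0,0,0]
  jaw: [1,1,1,1,1,1,1]

```text
t: 5.7
ee_pos: [0.538, 0.0228, 0.0933]
orientation: [-2.274, -1.145, -1.053]
force: [-6.8, -2.6, 1.4]
gripper_width: 0.0006
```

Run:
```python
from h import *
s=r.sense();print(s["t"],s["qpos"],s["ee_pos"],s["force"])
for ph in (.15,.3,.45,.6,.75,.9,1.05): print(ph,delta(tip(ph,0,.03),RP)[0])
f=grab("side");cv2.imwrite("pics/s4.png",cv2.resize(f["image"][130:300,180:400],None,fx=3.4,fy=3.4,interpolation=cv2.INTER_CUBIC))
```

```text
5.7 [-0.54880131 -0.29128987  2.04248856  0.88512435  1.39193783 -0.0794479 ] [0.5380083  0.02275868 0.09327497] [-6.82682978 -2.58532834  1.35824829]
0.15 [0.0007, 0.0, -0.0035]
0.3 [0.0255, 0.0045, -0.0183]
0.45 [0.0512, 0.012, -0.0301]
0.6 [0.0772, 0.0222, -0.0386]
0.75 [0.103, 0.035, -0.0435]
0.9 [0.128, 0.0502, -0.0448]
1.05 [0.1516, 0.0672, -0.0423]
```

View pics/s4.png

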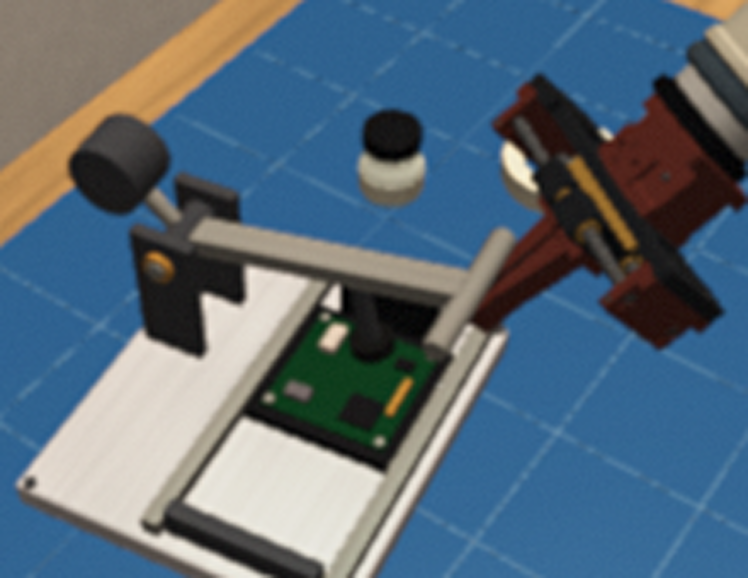

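Request:
arm_command:
  offset:
    - [0.01,0.001,-0.012]
    - [0.023,0.003,-0.021]
    - [0.036,0.007,-0.027]
    - [0.049,0.01,-0.033]
    - [0.062,0.015,-0.037]
    - [0.075,0.02,-0.041]
    - [0.075,0.02,-0.041]
  turn:
    - [0,0,0]
    - [0,0,0]
    - [0,0,0]
    - [0,0,0]
    - [0,0,0]
    - [0,0,0]
    - [0,0,0]
  jaw: [1,1,1,1,1,1,1]

```text
t: 6.62
ee_pos: [0.5663, 0.0241, 0.1781]
orientation: [-2.275, -1.145, -1.059]
force: [-0.5, 0.3, -0.5]
gripper_width: 0.0005
```

Run:
```python
from h import *
s=r.sense();print(s["t"],s["qpos"],s["ee_pos"],s["force"])
for ph in (.45,.6,.75,.9,1.05): print(ph,delta(tip(ph,0,.03),RP)[0])
f=grab("side");cv2.imwrite("pics/s5.png",cv2.resize(f["image"][100:270,180:400],None,fx=3.4,fy=3.4,interpolation=cv2.INTER_CUBIC))
```

```text
6.625 [-0.51425558 -0.29158053  1.88806968  0.87037966  1.46113982  0.06119025] [0.56626583 0.02406941 0.17813616] [-0.45194674  0.25041982 -0.50275123]
0.45 [-0.0253, -0.0096, 0.011]
0.6 [0.0007, 0.0007, 0.0026]
0.75 [0.0265, 0.0136, -0.0022]
0.9 [0.0515, 0.0287, -0.0034]
1.05 [0.0751, 0.0458, -0.0009]
```

View pics/s5.png

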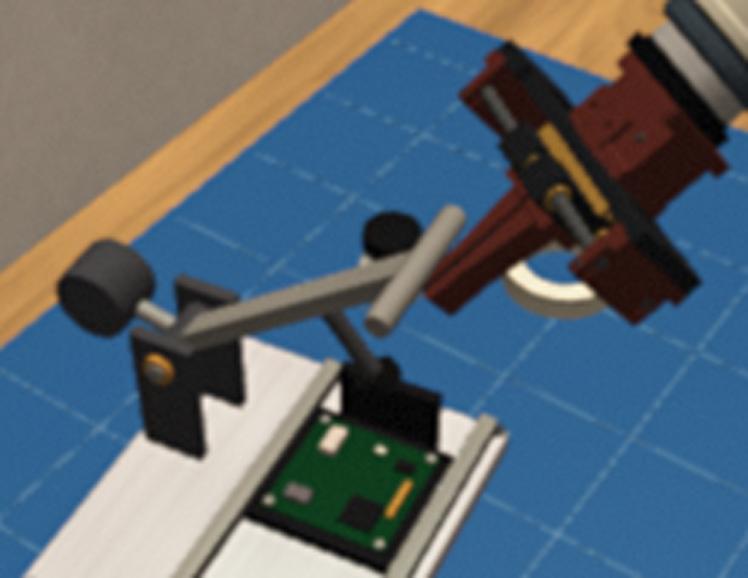

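Request:
arm_command:
  offset:
    - [0.012,0.006,0.001]
    - [0.026,0.013,-0.001]
    - [0.039,0.021,-0.003]
    - [0.052,0.029,-0.003]
    - [0.064,0.037,-0.002]
    - [0.075,0.046,0]
    - [0.075,0.046,0]
  turn:
    - [0,0,0]
    - [0,0,0]
    - [0,0,0]
    - [0,0,0]
    - [0,0,0]
    - [0,0,0]
    - [0,0,0]
  jaw: [1,1,1,1,1,1,1]

```text
t: 7.55
ee_pos: [0.6321, 0.0355, 0.2346]
orientation: [-2.274, -1.144, -1.057]
force: [-0.9, -0.0, -0.7]
gripper_width: 0.0001
```

Run:
```python
from h import *
s=r.sense();print(s["t"],s["qpos"],s["ee_pos"],s["force"])
for ph in (1.05,1.2,1.35): print(ph,delta(tip(ph,0,.03),RP)[0])
f=grab("side");cv2.imwrite("pics/s6.png",cv2.resize(f["image"][70:260,170:400],None,fx=3.1,fy=3.1,interpolation=cv2.INTER_CUBIC))
```

```text
7.55 [-0.43005508 -0.15533308  1.67082101  0.85546774  1.45082044  0.17907569] [0.63205032 0.0355373  0.23461968] [-0.89757897 -0.0122269  -0.71246981]
1.05 [0.0006, -0.0001, -0.0015]
1.2 [0.0223, 0.0185, 0.0046]
1.35 [0.0416, 0.0383, 0.0142]
```

View pics/s6.png

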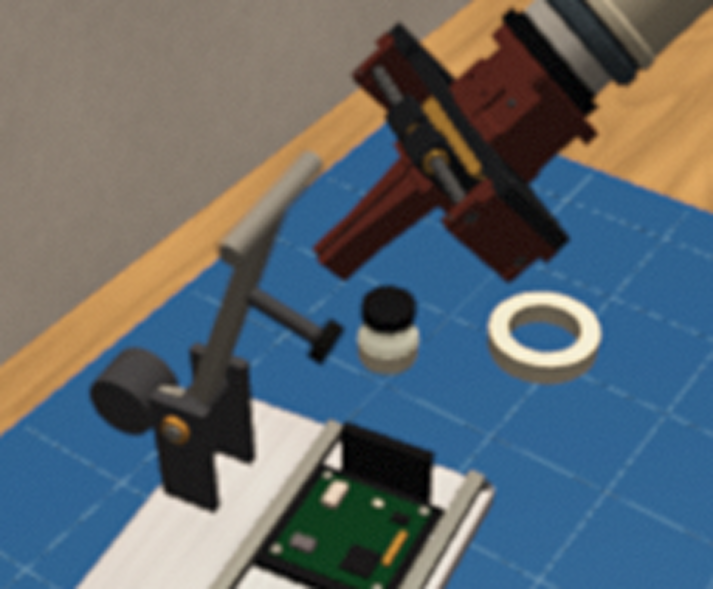

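Request:
arm_command:
  offset:
    - [0,0,-0.03]
    - [0,0,-0.07]
    - [0,0,-0.12]
    - [0,0,-0.12]
    - [0,0,-0.12]
    - [0,0,-0.12]
    - [0,0,-0.12]
    - [0,0,-0.12]
  turn:
    - [0,0,0]
    - [0,0,0]
    - [0,0,0]
    - [0,0,0]
    - [0,0,0]
    - [0,0,0]
    - [0,0,0]
    - [0,0,0]
  jaw: [1,1,1,1,1,1,1,1]

```text
t: 8.6
ee_pos: [0.5768, -0.0381, 0.3104]
orientation: [-2.274, -1.143, -1.055]
force: [-0.3, 0.1, 0.5]
gripper_width: 0.0004
```

Run:
```python
from h import *
s=r.sense();print(s["t"],s["ee_pos"],s["force"])
for p in ([-45,-85,200],[-45,-85,48]): print(jw(p),delta(jw(p),rot(0)),np.round(ik(jw(p),rot(0),s["qpos"])[0],2))
f=grab("side");cv2.imwrite("pics/s7.png",cv2.resize(f["image"][70:260,170:400],None,fx=3.1,fy=3.1,interpolation=cv2.INTER_CUBIC))
f=grab("top");cv2.imwrite("pics/t7.png",f["image"])
```

```text
8.6 [ 0.57682194 -0.03813086  0.31043308] [-0.25723905  0.05283451  0.50336879]
[ 0.60043538 -0.03537447  0.2       ] ([-0.074, 0.0179, 0.0835], [-0.347, -0.823, 0.733]) [-0.12  0.08  1.29  0.    1.78  1.31]
[ 0.60043538 -0.03537447  0.048     ] ([-0.1902, 0.0187, 0.1814], [-0.347, -0.823, 0.733]) [-0.12  0.05  1.6   0.    1.49  1.31]
```

View pics/s7.png

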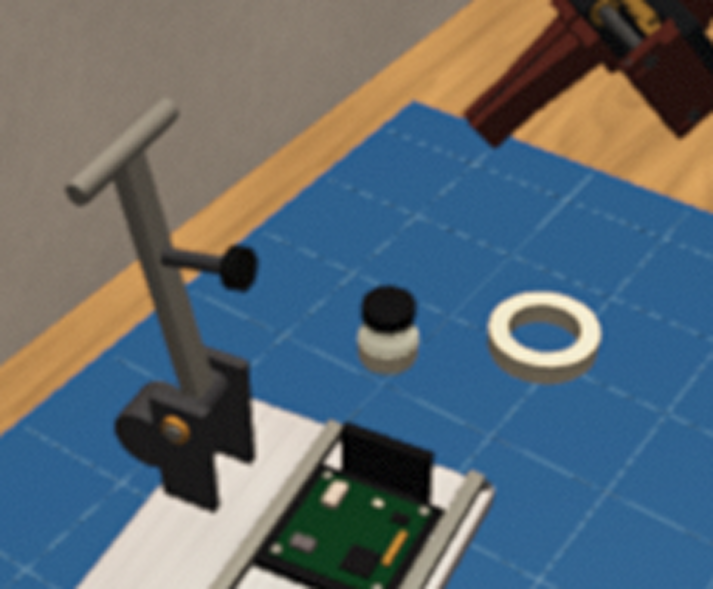

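View pics/t7.png

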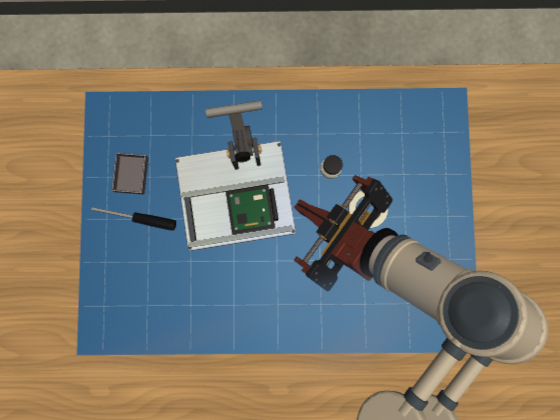

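Request:
arm_command:
  offset:
    - [0,0,0]
    - [0,0,0]
    - [0,0,0]
    - [-0.02,0.005,0.02]
    - [-0.04,0.01,0.04]
    - [-0.06,0.015,0.07]
    - [-0.074,0.018,0.083]
    - [-0.074,0.018,0.083]
    - [-0.074,0.018,0.083]
  turn:
    - [-0.05,-0.12,0.11]
    - [-0.1,-0.24,0.21]
    - [-0.15,-0.36,0.32]
    - [-0.2,-0.48,0.43]
    - [-0.25,-0.6,0.53]
    - [-0.3,-0.71,0.64]
    - [-0.347,-0.823,0.733]
    - [-0.347,-0.823,0.733]
    - [-0.347,-0.823,0.733]
  jaw: [1,1,1,1,1,1,1,1,1]

```text
t: 9.82
ee_pos: [0.6006, -0.0364, 0.2019]
orientation: [3.133, 0.232, 0.005]
force: [0.3, 0.1, 0.3]
gripper_width: 0.0008
```

Run:
```python
from h import *
s=r.sense();print(s["t"],s["ee_pos"],s["force"],s["qpos"])
for p in ([-45,-85,48],[-45,-61,48],[-45,25,48]): print(jw(p),delta(jw(p),rot(0)),np.round(ik(jw(p),rot(0),s["qpos"])[0],2))
f=grab("top");cv2.imwrite("pics/t8.png",f["image"])
```

```text
9.825 [ 0.60055909 -0.03643011  0.20185343] [0.29823307 0.13548235 0.31056012] [-1.17369550e-01  8.92376292e-02  1.26939668e+00  4.27683539e-04
  1.77979366e+00  1.30569719e+00]
[ 0.60043538 -0.03537447  0.048     ] ([-0.0005, -0.0011, 0.1539], [0.0, -0.003, 0.001]) [-0.12  0.05  1.6  -0.    1.49  1.31]
[ 0.59692007 -0.01163331  0.048     ] ([-0.0004, -0.0251, 0.1538], [0.0, -0.003, 0.001]) [-0.08  0.04  1.61 -0.    1.49  1.34]
[0.58432355 0.07343917 0.048     ] ([-0.0004, -0.1111, 0.1538], [0.0, -0.003, 0.001]) [ 0.06  0.02  1.63 -0.    1.49  1.49]
```

View pics/t8.png

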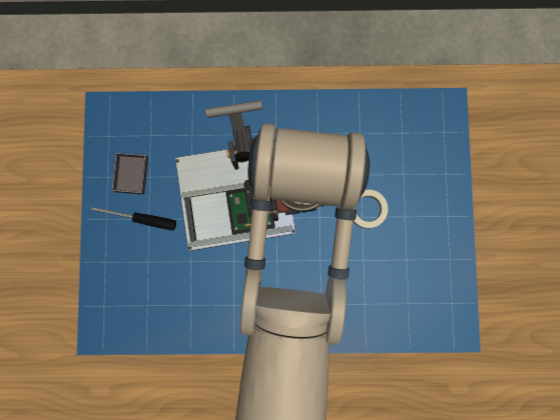

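Request:
arm_command:
  offset:
    - [-0.005,0,0.04]
    - [-0.005,0,0.08]
    - [-0.005,0,0.12]
    - [-0.005,0,0.152]
    - [-0.005,0,0.152]
    - [-0.005,-0.01,0.152]
    - [-0.005,-0.02,0.152]
    - [-0.005,-0.028,0.152]
    - [-0.005,-0.034,0.152]
  turn:
    - [0,0,0]
    - [0,0,0]
    - [0,0,0]
    - [0,0,0]
    - [0,0,0]
    - [0,0,0]
    - [0,0,0]
    - [0,0,0]
    - [0,0,0]
  jaw: [1,1,1,1,1,1,1,1,1]

```text
t: 11.0
ee_pos: [0.5911, -0.0033, 0.0499]
orientation: [3.131, 0.23, 0.004]
force: [0.8, -1.6, 1.1]
gripper_width: 0.0008
```

Run:
```python
from h import *
s=r.sense();print(s["t"],s["ee_pos"],s["force"],Rj.inv().apply(s["ee_pos"]-np.r_[O,0]))
f=grab("side");cv2.imwrite("pics/s9.png",cv2.resize(f["image"][70:320,150:430],None,fx=2.4,fy=2.4,interpolation=cv2.INTER_CUBIC))
```

```text
11.0 [ 0.59108157 -0.00325199  0.04991397] [ 0.80156176 -1.63136753  1.0661837 ] [-0.0495479  -0.0518539   0.04991397]
```

View pics/s9.png

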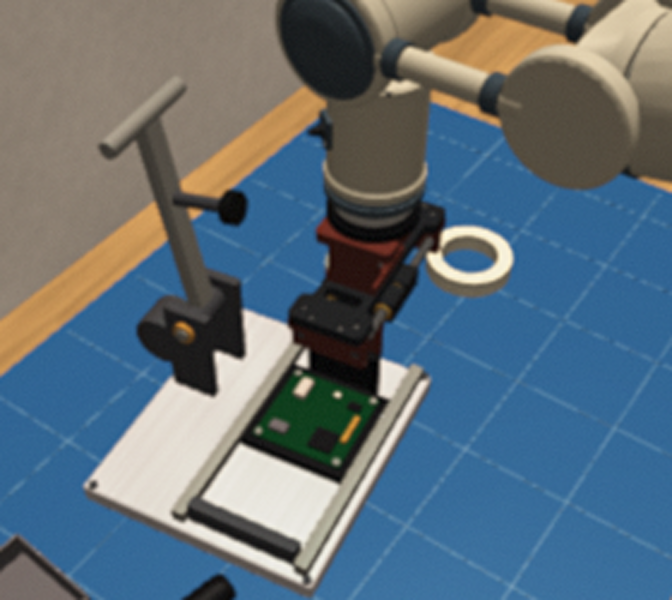

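Request:
arm_command:
  offset:
    - [0,-0.008,0]
    - [0,-0.016,0]
    - [0,-0.024,0]
    - [0,-0.032,0]
    - [0,-0.04,0]
    - [0,-0.048,0]
    - [0,-0.054,0]
    - [0,-0.06,0]
  turn:
    - [0,0,0]
    - [0,0,0]
    - [0,0,0]
    - [0,0,0]
    - [0,0,0]
    - [0,0,0]
    - [0,0,0]
    - [0,0,0]
  jaw: [1,1,1,1,1,1,1,1]

```text
t: 12.05
ee_pos: [0.5816, 0.0561, 0.0487]
orientation: [3.132, 0.229, 0.0]
force: [-0.7, -2.8, 0.6]
gripper_width: 0.0006
```

Run:
```python
from h import *
s=r.sense();print(s["t"],s["ee_pos"],s["force"],Rj.inv().apply(s["ee_pos"]-np.r_[O,0]))
f=grab("side");cv2.imwrite("pics/s10.png",cv2.resize(f["image"][70:320,150:430],None,fx=2.4,fy=2.4,interpolation=cv2.INTER_CUBIC))
```

```text
12.05 [0.58157316 0.0560914  0.04865092] [-0.73804997 -2.81075663  0.58658997] [-0.05026167  0.00824218  0.04865092]
```

View pics/s10.png

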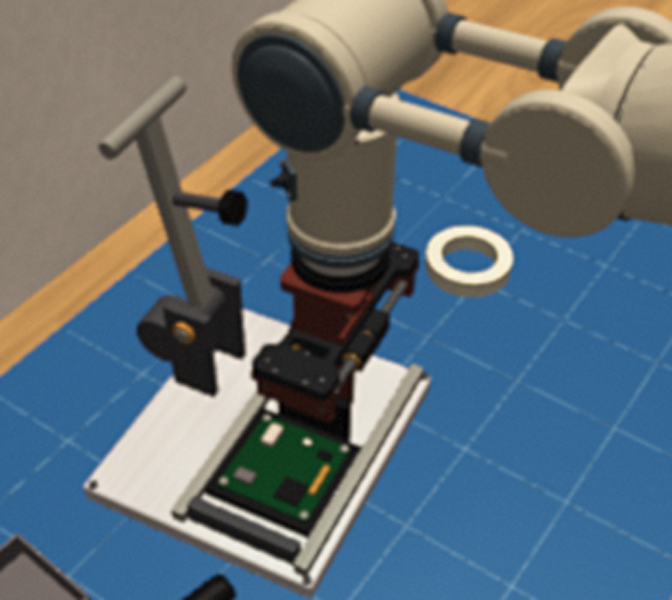

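Request:
arm_command:
  offset:
    - [0,-0.005,0]
    - [0,-0.01,0]
    - [0,-0.013,0]
    - [0,-0.016,0]
    - [0,-0.016,0]
  turn:
    - [0,0,0]
    - [0,0,0]
    - [0,0,0]
    - [0,0,0]
    - [0,0,0]
  jaw: [1,1,1,1,1]

```text
t: 12.72
ee_pos: [0.5796, 0.0691, 0.0487]
orientation: [3.128, 0.227, 0.001]
force: [-0.5, -10.7, 0.1]
gripper_width: 0.0004
```

Run:
```python
from h import *
s=r.sense();print(s["t"],s["ee_pos"],s["force"],Rj.inv().apply(s["ee_pos"]-np.r_[O,0]))
f=grab("side");cv2.imwrite("pics/s11.png",cv2.resize(f["image"][180:320,190:340],None,fx=4,fy=4,interpolation=cv2.INTER_CUBIC))
```

```text
12.725 [0.57962417 0.06908785 0.04868454] [ -0.50940528 -10.71028494   0.11937075] [-0.05028604  0.02138393  0.04868454]
```

View pics/s11.png

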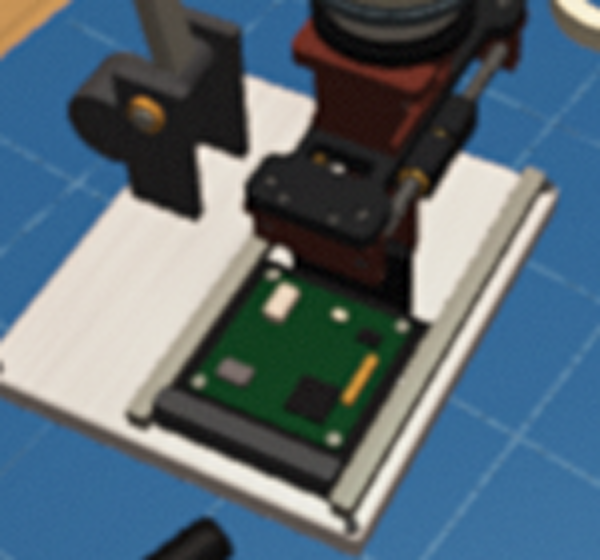

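Request:
arm_command:
  offset:
    - [0,0,0]
    - [0,0.01,0]
    - [0,0.03,0]
    - [0,0.045,0]
    - [0,0.045,-0.02]
    - [-0.02,0.045,-0.07]
    - [-0.05,0.05,-0.12]
    - [-0.09,0.08,-0.17]
    - [-0.13,0.11,-0.2]
    - [-0.13,0.11,-0.2]
  turn:
    - [0,0,0]
    - [0,0,0]
    - [0,0,0]
    - [0,0,0]
    - [0,0,0]
    - [0,0,0]
    - [0,0,0]
    - [0,0,0]
    - [0,0,0]
    - [0,0,0]
  jaw: [1,1,1,1,1,1,1,1,1,1]

```text
t: 14.02
ee_pos: [0.4663, -0.0575, 0.2549]
orientation: [3.13, 0.225, 0.015]
force: [0.4, 0.2, -0.9]
gripper_width: 0.0006
```

Request:
arm_command:
  offset:
    - [0,0.05,0]
    - [0,0.1,0]
    - [0,0.15,0]
    - [0,0.2,0]
    - [0,0.2,0]
    - [0,0.2,0]
  turn:
    - [0,0,0]
    - [0,0,0]
    - [0,0,0]
    - [0,0,0]
    - [0,0,0]
    - [0,0,0]
  jaw: [1,1,1,1,1,1]

```text
t: 14.78
ee_pos: [0.4961, -0.253, 0.2487]
orientation: [-3.133, -0.23, -0.0]
force: [1.2, 0.6, 0.1]
gripper_width: 0.0004
```

Run:
```python
from h import *
s=r.sense();print(s["t"],s["ee_pos"],s["force"])
f=grab("side","s12");t=grab("top");cv2.imwrite("pics/t12.png",t["image"])
```

```text
14.775 [ 0.49614107 -0.25299379  0.24872642] [1.2009527  0.63280608 0.05055409]
```

View pics/s12.png

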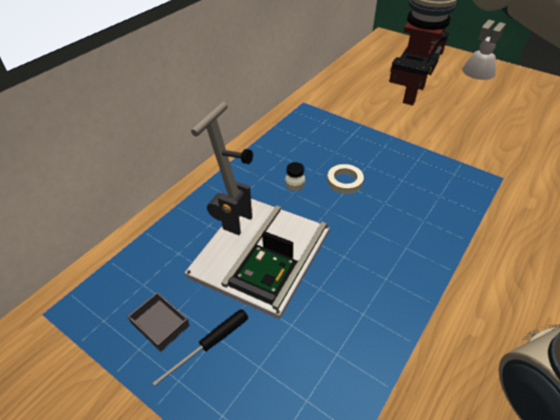

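View pics/t12.png

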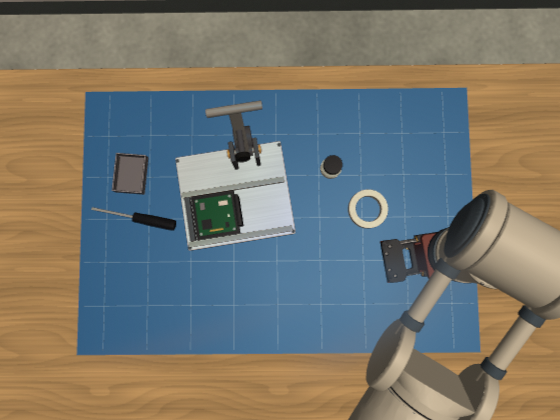

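Run:
```python
from h import *
t=grab("top")
cv2.imwrite("pics/t13.png",cv2.resize(t["image"][140:255,170:300],None,fx=5,fy=5,interpolation=cv2.INTER_CUBIC))
```

```text
(no output)
```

View pics/t13.png

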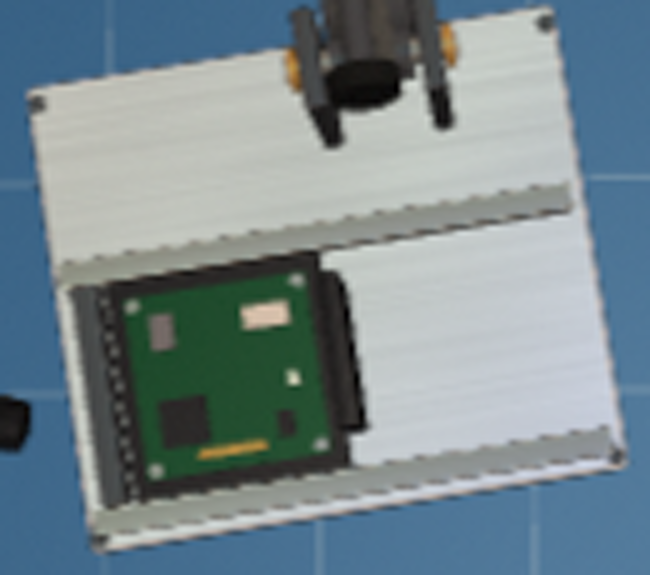

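Run:
```python
from h import *
t=grab("top")
for p,z in [((346,272),.072),((367,428),.072),((320,255),.03),((350,465),.03),((108,285),.03),((137,500),.03),((95,285),.042),((125,500),.042)]:
    print(p,Rj.inv().apply(onz(t,170+p[0]/5-.4,140+p[1]/5-.4,z)-np.r_[O,0])*1000)
print(r.job_done())
```

```text
(346, 272) [-1.07168913 27.84526335 72.        ]
(367, 428) [-70.6768721   28.89324159  72.        ]
(320, 255) [14.24722495 40.95132751 30.        ]
(350, 465) [-83.3265517   41.54018208  30.        ]
(108, 285) [ 15.63754746 139.30161374  30.        ]
(137, 500) [-84.06821988 139.75613159  30.        ]
(95, 285) [ 14.8123934  143.22891401  42.        ]
(125, 500) [-83.86150563 143.17832986  42.        ]
the job is handed in; nothing more can be done
None
```

I finished the task and handed the job in at about 15 s of the 58 s allowed. No verdict came back.

- **Hold-down arm:** I pushed the cross bar up from below with the shut fingers until the arm passed its balance point. It swung over by itself and stayed raised once the fingers were well clear.
- **Carriage:** I then pushed the upright tab to the jig's +y side. The push force rose to 10.7 N when the carriage met the stop, compared with about 2.8 N while it was sliding. After that I backed the robot away.

**Last checks:**
- **Arm:** both cameras show it still up and leaning back against its stop.
- **Carriage:** in the top view, the carriage's +y edge is at about 139.5 mm in the jig frame. Fully out should be about 142 mm, where the stop's near face measured about 143 mm. That leaves a gap of about 2.5 mm, roughly the size of the measuring error, so the travel is about 87–90 mm, past the 84 mm needed.
- **Bystanders:** the screwdriver, tape roll, jar and tray look unmoved between the first and last pictures. I compared them by eye and did not measure them.
- **Forces:** the largest I read was about 11 N, well below the limits.

**What went wrong:** my first approach, tilted 45° straight ahead, ran into a joint limit and stopped close to the bar without moving it. I changed to an approach from the side. My corner fit for the jig was off by up to about 4 mm, but the bar and tab measurements agreed with it closely enough for pushing.

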